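# Put away the microscope's loose optics

### The arm

A 6-joint arm with a two-finger parallel gripper is mounted at the origin on the work surface. World frame = base frame: x ahead of the robot, y to its left, z up, the work surface at z = 0. Lengths are in mm, angles in rad, forces in N, time in s.
With the tool pointing down it reaches from about 350 to 875 mm from the base axis. Payload 4.2 kg.
Tool frame: the origin (TCP) lies between the finger pads; the fingertips stand 25 mm ahead of it and the grasp point (between the pads) lies 6 mm ahead of it; z points along the fingers, y is the line along which they close (so a half turn about z gives the same grasp; the last joint's range is limited). The gripper opens to 85 mm and grips with 20 to 120 N. Pads are 22 mm wide; open, the fingers measure 114 mm over their backs; the gripper's body (76 mm by 85 mm) begins 54 mm behind the grasp point. The pads swing forward as they close: fully open they stand 13 mm farther back than shut.
Start: joints at [-0.993, 0.385, 0.008, 0, -1.194, -0.259], TCP at [195.907, -593.481, 256.312] pointing down, gripper open.
Joint ranges: [-3.14, 3.14], [-1.21, 2.06], [-1.07, 1.41], [-3.16, 2.05], [-2.99, -0.16], [-3.1, 3.1]. Speed limits (rad/s): [2.79, 2.79, 3.14, 3.14, 3.14, 3.14].

### API

Orientations are given as a unit quaternion [x, y, z, w].
In Python, from bench import read_state, imaging, workorder, nets gives the robot as it stands.
- The arm moves only by the tool apply_moves, never from a script. Its argument "rows" is a list of rows, each an object with "hand": the opening, from -1 (shut) to 1 (fully open); "delta_pos": the shift along the tool's x, y, z in mm, a list of three; "yaw": the turn about the tool's z in rad. A call has 1 to 12 rows; each row is the pose to reach, as a shift and turn from the pose commanded when the call began, along the tool's axes at that moment; what a row does not reach only later rows make up. A row lasts 1/12 s, in which the tool goes at most 41.7 mm and 7.16 degrees, less where a joint would pass 70% of its speed; a pose out of reach is approached as far as the arm can. A call with a gripper value outside its range is refused whole. The fingers move at their own pace and stop on an object; the grip force is fixed at half the most. Time passes only in rows, so rows that repeat a pose let the fingers close. It gives the time, the measured TCP pose, the force, the opening and the grip force at its end, in the units of the state.
- read_state(): the state, without advancing time (a new reading comes with each control period).
- imaging.get_image(name): name is "scene" or "top"; returns a dict with "pixels" (384x512x3 uint8, red, green, blue), "fx", "fy", "cx", "cy" (pixels), "dist" ([k1, k2, p1, p2, k3] as OpenCV has them; the pictures are not rectified), "xyz" and "rotation" of the camera in the world. Camera axes: x right, y down, z forward; pixel columns grow to the right and rows downward; lengths in mm; the calibration is good to about 2 mm. A picture is of the moment at which its call begins. There is no depth.
- workorder.job_done(): hands the job in; it is judged then, once.
Trained networks look in the newest picture that a camera, given by its name, has taken for a name from the list of things; names that differ only in an ending like _2 or _b are one class to them, and where a whole thing is asked for, a point or a joint stands for the part that bears it (a point fixed in the world has none). Each returns a list of dicts, best first, with "score" (0 to 1); they miss things now and then, are a little off and sometimes report something else, mostly with a low value. They report only what shows in the picture. A call takes as long as a camera call.
- nets.find_in(camera, query): "location" ([row, column] in pixels, amid what is visible of it).
- nets.pinpoint(camera, query): "location" ([row, column] in pixels: a listed point, or the origin of a listed thing).
The state is a dict: "clock": time; "joints": joint angles; "joint_vel": joint speeds; "joint_efforts": joint torques, N m; "position": TCP position; "ee_rot": TCP orientation; "contact_force": force on the tool from outside, world axes, zero at the start; "wrist_torque": the same for the moment, N m; "gripper_width": finger opening in mm; "grasp_force": force on a finger pad.
Only numpy, scipy, OpenCV 4.12 (cv2) and the standard library are available. Lean on these libraries where they do the work, as an engineer would, in place of code of your own. Each camera call takes 0.05 s, during which the arm holds its last target. There are 200 camera calls.

### The job

Tidy the microscope's optics off the bench: stand each of the three objectives upright in the storage dish of its own colour (red, yellow, blue), and push the green-ringed camera lens straight down into the sprung green-mouthed mount until it clicks fully home. Do not tip over any of the optics, and leave the specimen pot and the amber bottle where they stand.

Things in the scene. Friction and masses are not known exactly. Their poses are not given: they have to be found in the camera images.
- objective_red: loose microscope objective with a red shoulder, standing on its flat end: a silver barrel with thin dark rings, 34 mm diameter, straight-sided from 0 to 36 mm height (the top 6 mm of that is coloured), then a coloured cone to 20 mm diameter at 46 mm, then a 14 mm dark nose to 52 mm; 0.12 kg (varies 0.7 to 1.4 times). Origin at the centre of its flat foot, z up along the barrel
- dish_red: fixed round red storage dish, open on top: outside diameter 72 mm, inside diameter 62 mm, rim 12 mm high, floor 4 mm above the bench. Origin at the centre of its underside, on the bench; z up
- objective_yellow: loose microscope objective with a yellow shoulder, standing on its flat end: a silver barrel with thin dark rings, 34 mm diameter, straight-sided from 0 to 36 mm height (the top 6 mm of that is coloured), then a coloured cone to 20 mm diameter at 46 mm, then a 14 mm dark nose to 52 mm; 0.12 kg (varies 0.7 to 1.4 times). Origin at the centre of its flat foot, z up along the barrel
- dish_yellow: fixed round yellow storage dish, open on top: outside diameter 72 mm, inside diameter 62 mm, rim 12 mm high, floor 4 mm above the bench. Origin at the centre of its underside, on the bench; z up
- objective_blue: loose microscope objective with a blue shoulder, standing on its flat end: a silver barrel with thin dark rings, 34 mm diameter, straight-sided from 0 to 36 mm height (the top 6 mm of that is coloured), then a coloured cone to 20 mm diameter at 46 mm, then a 14 mm dark nose to 52 mm; 0.12 kg (varies 0.7 to 1.4 times). Origin at the centre of its flat foot, z up along the barrel
- dish_blue: fixed round blue storage dish, open on top: outside diameter 72 mm, inside diameter 62 mm, rim 12 mm high, floor 4 mm above the bench. Origin at the centre of its underside, on the bench; z up
- lens: loose camera lens: upright black cylinder, 30 mm diameter, 66 mm tall, green top ring round clear glass; steel foot bevelled to 21 mm in its lowest 5 mm, click groove at 10.5 to 13.5 mm height, straight sides from 16 mm up; 0.10 kg (0.7 to 1.4 times). Origin: centre of the foot's underside, z up. Keep fingertips 30 mm or more above the foot to clear the mount's funnel
- mount: fixed sprung lens mount: black base 72 mm wide; green funnel mouth 53 mm wide at 33 mm height, narrowing to a 33 mm bore at 24 mm; bore floor (seat) 6 mm above the bench. Three sprung balls stop the lens with its foot 8 to 11 mm above the seat; a straight push down of 6 to 12 N snaps it onto the seat (lens origin 6 mm above the mount's). Origin: centre of underside, on the bench; z up
- pot: bystander: small clear glass specimen pot with a white lid, 40 mm diameter, 50 mm tall, standing loose among the things. Origin at the centre of its underside
- bottle: bystander: amber glass bottle with a white cap, 72 mm diameter, 170 mm tall, standing loose at the left. Origin at the centre of its underside

How it is judged:
By the outcome, as a careful person would: the job done as asked, in the order asked, and still so for the second after the job is handed in, with the robot touching nothing.
It also fails if it takes over 99 s, if anything falls off the work surface, if the arm or the gripper's body presses on something with over 40 N, if the wrist force passes 120 N, or if a joint passes its speed limit or range.

## Working session

There is one attempt and no reset: what is moved stays moved. The work goes in short steps, Python scripts to look and compute and a tool call to move; the robot and the scene stay as the last step left them, time stands still between calls to the robot, and variables do not carry over. Pictures are saved under pics/ and viewed, at most 16 in all, crops included, and the job is handed in when it is done.

Besides the shell and the picture viewer there is one more tool, called after "Emit:" as a command line: name --argument value ..., lists and objects as JSON in quotes. apply_moves: Moves the arm, as the interface text tells. Its arguments: {"type":"object","properties":{"rows":{"type":"array"}},"required":["rows"]}

```bash
mkdir -p pics; ls; cat > h.py <<'E'
import numpy as np, cv2
from bench import read_state, imaging, workorder, nets
def cam(n): return imaging.get_image(n)
def ray(c,rc):
    K=np.array([[c['fx'],0,c['cx']],[0,c['fy'],c['cy']],[0,0,1.]])
    p=cv2.undistortPoints(np.array([[[rc[1],rc[0]]]],float),K,np.array(c['dist'],float))[0,0]
    d=np.array(c['rotation']).reshape(3,3)@np.array([p[0],p[1],1]); return np.array(c['xyz'],float),d
def atz(c,rc,z):
    o,d=ray(c,rc); return (o+d*(z-o[2])/d[2])[:2]
E
python3 - <<'E'
from h import *
for n in ["scene","top"]:
    c=cam(n); cv2.imwrite(f"pics/{n}0.png",c['pixels'][:,:,::-1]); print(n,c['xyz'],c['rotation'],c['fx'],c['dist'])
    for q in ["objective_red","objective_yellow","objective_blue","dish_red","dish_yellow","dish_blue","lens","mount","pot","bottle"]:
        r=nets.pinpoint(n,q)[:2]
        print(q,[(np.round(k['location']),round(k['score'],2),np.round(atz(c,k['location'],0))) for k in r])
s=read_state();print(s)
E
```

```text
pics
scene [1345.91901632 -192.90571693  585.44636342] [ 0.71822234  0.4966666  -0.28740288 -0.39354611] 438.28300452896644 [-0.09735082  0.          0.          0.          0.        ]Traceback (most recent call last):
  File "<stdin>", line 6, in <module>
  File "h.py", line 9, in atz
    o,d=ray(c,rc); return (o+d*(z-o[2])/d[2])[:2]
        ~~~^^^^^^
  File "h.py", line 7, in ray
    d=np.array(c['rotation']).reshape(3,3)@np.array([p[0],p[1],1]); return np.array(c['xyz'],float),d
      ~~~~~~~~~~~~~~~~~~~~~~~~~~~~~~~^^^^^
ValueError: cannot reshape array of size 4 into shape (3,3)
```

```bash
sed -i "s/np.array(c\['rotation'\]).reshape(3,3)@/R.from_quat(c['rotation']).as_matrix()@/; s/^import numpy as np, cv2/&\nfrom scipy.spatial.transform import Rotation as R/" h.py
python3 - <<'E'
from h import *
for n in ["scene","top"]:
    c=cam(n); cv2.imwrite(f"pics/{n}0.png",c['pixels'][:,:,::-1]); print(n,c['xyz'],c['rotation'],c['fx'],c['dist'])
    for q in ["objective_red","objective_yellow","objective_blue","dish_red","dish_yellow","dish_blue","lens","mount","pot","bottle"]:
        r=nets.pinpoint(n,q)[:2]
        print(q,[(np.round(k['location']),round(k['score'],2),np.round(atz(c,k['location'],0))) for k in r])
s=read_state();print(s)
E
```

```text
scene [1345.91901632 -192.90571693  585.44636342] [ 0.71822234  0.4966666  -0.28740288 -0.39354611] 438.28300452896644 [-0.09735082  0.          0.          0.          0.        ]
objective_red [(array([211., 332.]), 0.7, array([592., 242.]))]
objective_yellow [(array([266., 116.]), 0.74, array([ 605., -258.]))]
objective_blue [(array([213., 184.]), 0.81, array([465., -88.]))]
dish_red [(array([251., 194.]), 0.74, array([616., -95.])), (array([228., 116.]), 0.3, array([ 470., -248.]))]
dish_yellow [(array([228., 115.]), 0.67, array([ 471., -249.]))]
dish_blue [(array([236., 277.]), 0.91, array([634.,  85.])), (array([218., 229.]), 0.29, array([529.,   6.]))]
lens [(array([204., 245.]), 0.67, array([484.,  61.])), (array([228., 116.]), 0.47, array([ 472., -247.]))]
mount [(array([180., 316.]), 0.66, array([442., 271.])), (array([211., 334.]), 0.59, array([592., 247.]))]
pot [(array([220., 230.]), 0.93, array([534.,   6.]))]
bottle [(array([177., 388.]), 0.77, array([503., 456.]))]
top [ 427.11613373  100.5298757  1440.85492183] [-0.70273851  0.71040417 -0.0311089   0.02273175] 490.29
[... 858 characters left out ...]
': array([-9.93405650e-01,  3.84688103e-01,  7.87221681e-03, -2.93064023e-06,
       -1.19393908e+00, -2.58589093e-01]), 'joint_vel': array([ 0.000977  , -0.0001033 ,  0.00032354,  0.00068491, -0.00269595,
       -0.00169647]), 'joint_efforts': array([ 8.67338385e-04, -3.92096901e+01,  1.88621414e+01,  4.19063643e+00,
       -4.12442514e-04, -2.72355408e-06]), 'position': array([ 195.90645849, -593.48451512,  256.30793277]), 'ee_rot': array([-1.58726091e-01,  9.87322656e-01, -1.83447423e-05,  9.63892519e-06]), 'contact_force': array([-0.00292661,  0.25680022, -0.59888993]), 'wrist_torque': array([ 0.00930268, -0.02526994, -0.03957085]), 'grasp_force': 0.0, 'gripper_width': 85.50058025047176}
```

View pics/scene0.png

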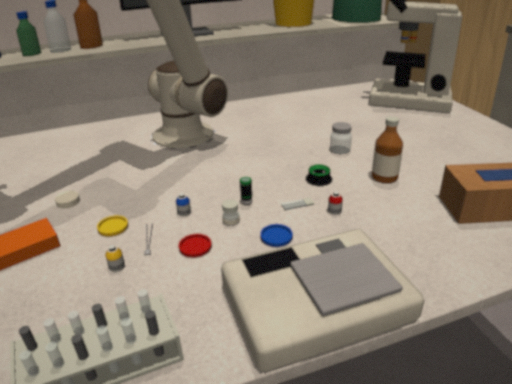

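View pics/top0.png

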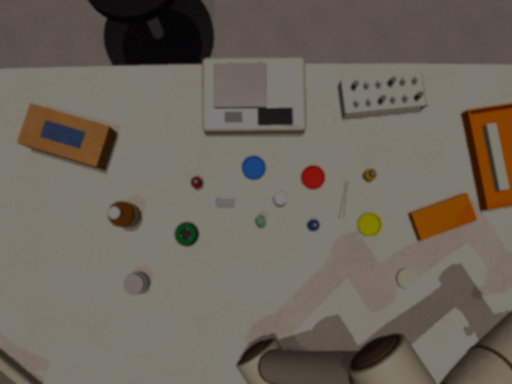

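The views show the red objective at about (col 335, row 203) in scene, yellow at (115,258) and blue at (183,205). The lens is at (246,190), the mount at (319,175) and the pot at (230,213). The dishes are red (195,245), yellow (113,226) and blue (277,236). Next I refine these by colour segmentation and triangulate.

```bash
cat >> h.py <<'E'
HUE={'red':[(0,6),(174,180)],'yellow':[(20,32)],'blue':[(104,125)],'green':[(55,85)]}
def blob(c,col,rc,r,smin=110,vmin=25):
    hsv=cv2.cvtColor(c['pixels'],cv2.COLOR_RGB2HSV); h=hsv[:,:,0]
    m=np.zeros(h.shape,bool)
    for a,b in HUE[col]: m|=(h>=a)&(h<=b)
    m&=(hsv[:,:,1]>=smin)&(hsv[:,:,2]>=vmin)
    y,x=np.mgrid[:h.shape[0],:h.shape[1]]; m&=(np.hypot(y-rc[0],x-rc[1])<r)
    if m.sum()<2: return None,0,None
    ys,xs=np.nonzero(m); return np.array([ys.mean(),xs.mean()]),m.sum(),(ys.min(),ys.max(),xs.min(),xs.max())
E
python3 - <<'E'
from h import *
T=cam('top');S=cam('scene')
L=[('obj_red','red',(182,197),10,(203,335),14,38),('obj_yel','yellow',(174,369),10,(257,115),14,38),('obj_blue','blue',(225,313),9,(205,183),14,38),
('dish_red','red',(177,313),18,(245,195),22,8),('dish_yel','yellow',(224,369),18,(226,113),22,8),('dish_blue','blue',(167,254),18,(236,277),22,8),
('lens','green',(221,261),11,(182,246),14,66),('mount','green',(234,186),16,(173,319),18,30)]
for n,col,t,rt,s,rs,z in L:
    bt,nt,xt=blob(T,col,t,rt);bs,ns,xs=blob(S,col,s,rs, 90)
    print(n,nt,ns,xt,xs, end=' ')
    if bt is not None: print('top',np.round(bt,1),np.round(atz(T,bt,z),1),end=' ')
    if bs is not None: print('scene',np.round(bs,1),np.round(atz(S,bs,z),1))
    else: print()
a=T['pixels'][140:260,170:390,::-1]; b=S['pixels'][160:280,90:350,::-1]
im=np.zeros((600,780,3),np.uint8); a=cv2.resize(a,None,fx=2.4,fy=2.4,interpolation=2); b=cv2.resize(b,None,fx=2.5,fy=2.5,interpolation=2)
im[:a.shape[0],:a.shape[1]]=a; im[295:295+b.shape[0],:b.shape[1]]=b
cv2.imwrite('pics/c1.png',im)
E
```

```text
obj_red 72 104 (np.int64(177), np.int64(187), np.int64(191), np.int64(201)) (np.int64(196), np.int64(204), np.int64(329), np.int64(342)) top [182.4 196.6] [584.2 245. ] scene [199.6 335.3] [600.7 243.4]
obj_yel 69 147 (np.int64(169), np.int64(179), np.int64(365), np.int64(375)) (np.int64(248), np.int64(260), np.int64(105), np.int64(121)) top [174.7 369.3] [ 602.  -254.8] scene [254.9 113.5] [ 618.5 -255.4]
obj_blue 38 77 (np.int64(221), np.int64(229), np.int64(308), np.int64(316)) (np.int64(198), np.int64(205), np.int64(177), np.int64(188)) top [225.1 311.3] [458.  -82.6] scene [201.6 182.2] [476.  -88.9]
dish_red 445 642 (np.int64(165), np.int64(188), np.int64(301), np.int64(324)) (np.int64(233), np.int64(257), np.int64(178), np.int64(211)) top [176.8 312.6] [601.  -93.3] scene [245.  194.6] [607.2 -91.7]
dish_yel 456 523 (np.int64(212), np.int64(235), np.int64(358), np.int64(381)) (np.int64(215), np.int64(236), np.int64(97), np.int64(127)) top [224.  369.4] [ 459.8 -258.1] scene [225.  112.1] [ 466.5 -254.5]
dish_blue 403 543 (np.int64(156), np.int64(178), np.int64(243), np.int64(264)) (np.int64(224), np.int64(245), np.int64(261), np.int64(291)) top [167.3 253.3] [630.7  81.1] scene [234.9 276.1] [637.8  81.7]
lens 0 42 None (np.int64(180), np.int64(195), np.int64(241), np.int64(250)) scene [183.3 245.8] [497.8  60.9]
mount 238 178 (np.int64(224), np.int64(244), np.int64(176), np.int64(196)) (np.int64(165), np.int64(176), np.int64(310), np.int64(329)) top [233.8 186. ] [437.1 276.8] scene [170.6 319. ] [448.8 276.8]
```

View pics/c1.png

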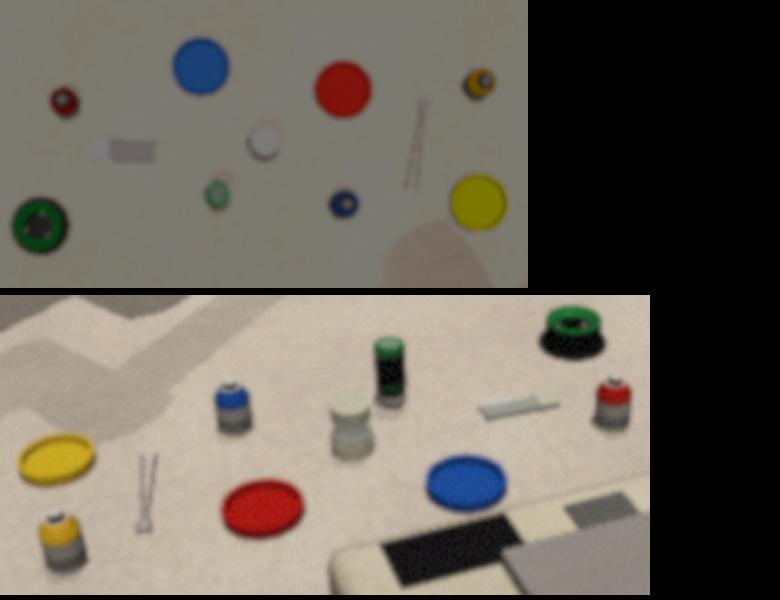

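```bash
python3 - <<'E'
from h import *
T=cam('top')
for n,c0,r,z in [('blue',(225,313),9,38),('lens',(221,260.5),10,66),('red',(182,197),10,38),('yel',(174,369),10,38)]:
    y0,x0=int(c0[0]),int(c0[1]); p=cv2.cvtColor(T['pixels'],cv2.COLOR_RGB2HSV)
    y,x=np.mgrid[:384,:512]; ring=np.hypot(y-c0[0],x-c0[1])
    px=T['pixels'].astype(float); bg=np.median(px[(ring>r)&(ring<r+5)],axis=0)
    d=np.abs(px-bg).sum(2); m=(ring<r)&(d>55); ys,xs=np.nonzero(m); b=np.array([ys.mean(),xs.mean()])
    s=(p[:,:,1]>90)&(ring<r); ys,xs=np.nonzero(s); b2=np.array([ys.mean(),xs.mean()]); 
    print(n,m.sum(),b,atz(T,b,z),s.sum(),b2,atz(T,b2,z), np.ptp(ys),np.ptp(xs))
E
```

```text
blue 149 [224.69127517 312.65771812] [459.10468421 -86.66624551] 51 [224.80392157 311.96078431] [458.80588876 -84.65610462] 9 9
lens 127 [220.92125984 260.15748031] [470.72114344  64.43220878] 8 [224.125 259.75 ] [461.75731997  65.6848092 ] 2 5
red 158 [182.47468354 196.72151899] [584.07281609 244.80040597] 84 [182.1547619  196.47619048] [585.00575139 245.50452648] 11 11
yel 164 [174.79878049 368.98780488] [ 601.60690283 -253.69251446] 104 [174.44230769 369.60576923] [ 602.63292266 -255.53572239] 11 12
```

Emit:
apply_moves --rows '[{"hand": 0.6,"delta_pos": [0,0,0],"yaw": 0.105},{"hand": 0.6,"delta_pos": [0,0,0],"yaw": 0.21},{"hand": 0.6,"delta_pos": [0,0,0],"yaw": 0.3188},{"hand": 0.6,"delta_pos": [0,0,0],"yaw": 0.3188}]'

```text
clock: 1.68
position: [195.9, -593.5, 256.3]
ee_rot: [0.001, 1.0, -0.0, 0.0]
contact_force: [-0.7, -0.3, 0.5]
gripper_width: 68.3
grasp_force: 0.0
```

Emit:
apply_moves --rows '[{"hand": 0.6,"delta_pos": [-390,838.5,106],"yaw": 0},{"hand": 0.6,"delta_pos": [-390,838.5,106],"yaw": 0},{"hand": 0.6,"delta_pos": [-390,838.5,106],"yaw": 0},{"hand": 0.6,"delta_pos": [-390,838.5,106],"yaw": 0},{"hand": 0.6,"delta_pos": [-390,838.5,106],"yaw": 0},{"hand": 0.6,"delta_pos": [-390,838.5,106],"yaw": 0},{"hand": 0.6,"delta_pos": [-390,838.5,106],"yaw": 0},{"hand": 0.6,"delta_pos": [-390,838.5,106],"yaw": 0},{"hand": 0.6,"delta_pos": [-390,838.5,106],"yaw": 0},{"hand": 0.6,"delta_pos": [-390,838.5,106],"yaw": 0},{"hand": 0.6,"delta_pos": [-390,838.5,106],"yaw": 0},{"hand": 0.6,"delta_pos": [-390,838.5,106],"yaw": 0}]'

```text
clock: 2.68
position: [405.9, -141.1, 199.7]
ee_rot: [-0.002, 1.0, -0.0, 0.001]
contact_force: [0.5, -0.2, 0.2]
gripper_width: 68.6
grasp_force: 0.0
```

Emit:
apply_moves --rows '[{"hand": 0.6,"delta_pos": [-180,386,50],"yaw": 0},{"hand": 0.6,"delta_pos": [-180,386,50],"yaw": 0},{"hand": 0.6,"delta_pos": [-180,386,50],"yaw": 0},{"hand": 0.6,"delta_pos": [-180,386,50],"yaw": 0},{"hand": 0.6,"delta_pos": [-180,386,50],"yaw": 0},{"hand": 0.6,"delta_pos": [-180,386,50],"yaw": 0},{"hand": 0.6,"delta_pos": [-180,386,50],"yaw": 0},{"hand": 0.6,"delta_pos": [-180,386,50],"yaw": 0},{"hand": 0.6,"delta_pos": [-180,386,50],"yaw": 0},{"hand": 0.6,"delta_pos": [-180,386,50],"yaw": 0},{"hand": 0.6,"delta_pos": [-180,386,50],"yaw": 0},{"hand": 0.6,"delta_pos": [-180,386,50],"yaw": 0}]'

```text
clock: 3.68
position: [586.3, 246.0, 148.0]
ee_rot: [-0.003, 1.0, -0.0, -0.0]
contact_force: [0.2, -0.4, 0.3]
gripper_width: 68.4
grasp_force: 0.0
```

```bash
python3 - <<'E'
from h import *
T=cam('top');S=cam('scene');s=read_state();print(s['position'],s['ee_rot'])
def proj(c,p):
    K=np.array([[c['fx'],0,c['cx']],[0,c['fy'],c['cy']],[0,0,1.]]); M=R.from_quat(c['rotation']).as_matrix().T
    return cv2.projectPoints(np.array([p],float),cv2.Rodrigues(M)[0],-M@np.array(c['xyz']),K,np.array(c['dist']))[0][0,0]
print(proj(S,s['position']-[0,0,25]),proj(S,[586,245,52]))
a=cv2.resize(S['pixels'][130:220,290:390,::-1],None,fx=6,fy=6,interpolation=2)
p=(proj(S,s['position']-[0,0,25])-[290,130])*6
cv2.circle(a,tuple(int(v) for v in p),4,(255,0,255),-1)
cv2.imwrite('pics/c2.png',a)
E
```

```text
[584.96268786 242.87838785 148.75906558] [-1.06602270e-03  9.99999131e-01 -4.05129543e-04 -6.60876858e-04]
[334.2799425  163.82682908] [333.36200729 191.24271956]
```

View pics/c2.png

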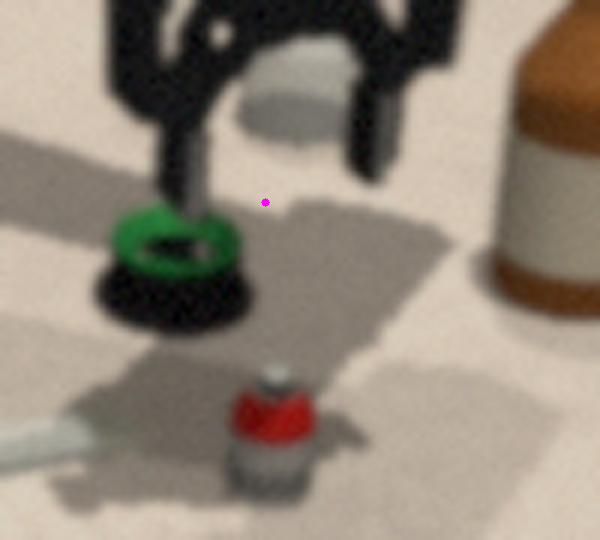

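Emit:
apply_moves --rows '[{"hand": 0.6,"delta_pos": [-1.5,0,30],"yaw": 0},{"hand": 0.6,"delta_pos": [-1.5,0,60],"yaw": 0},{"hand": 0.6,"delta_pos": [-1.5,0,80],"yaw": 0},{"hand": 0.6,"delta_pos": [-1.5,0,95],"yaw": 0},{"hand": 0.6,"delta_pos": [-1.5,0,105],"yaw": 0},{"hand": 0.6,"delta_pos": [-1.5,0,112],"yaw": 0},{"hand": 0.6,"delta_pos": [-1.5,0,112],"yaw": 0},{"hand": 0.6,"delta_pos": [-1.5,0,112],"yaw": 0}]'

```text
clock: 4.45
position: [587.3, 242.6, 38.2]
ee_rot: [0.0, 1.0, 0.0, 0.0]
contact_force: [0.7, -0.4, 0.3]
gripper_width: 68.1
grasp_force: 0.0
```

```bash
python3 - <<'E'
from h import *
S=cam('scene');s=read_state();print(s['position'])
a=cv2.resize(S['pixels'][150:240,290:390,::-1],None,fx=6,fy=6,interpolation=2)
cv2.imwrite('pics/c3.png',a)
E
```

```text
[587.55714118 243.0148145   38.62545405]
```

View pics/c3.png

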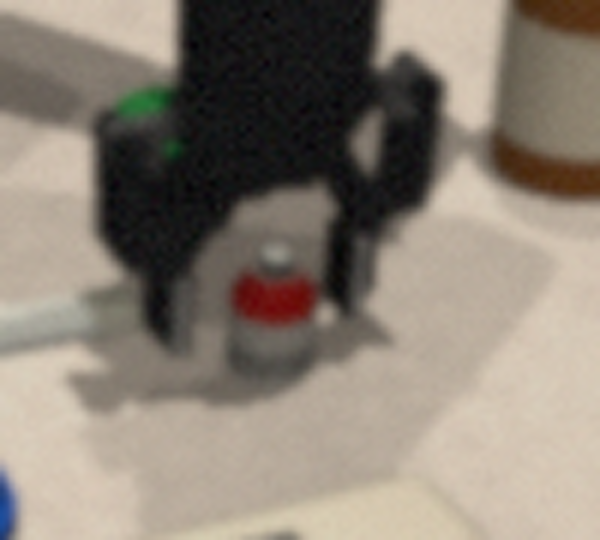

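Emit:
apply_moves --rows '[{"hand": 0.6,"delta_pos": [0,2,2],"yaw": 0},{"hand": 0.3,"delta_pos": [0,2,2],"yaw": 0},{"hand": 0.1,"delta_pos": [0,2,2],"yaw": 0},{"hand": -0.1,"delta_pos": [0,2,2],"yaw": 0},{"hand": -0.3,"delta_pos": [0,2,2],"yaw": 0},{"hand": -0.6,"delta_pos": [0,2,2],"yaw": 0},{"hand": -1,"delta_pos": [0,2,2],"yaw": 0},{"hand": -1,"delta_pos": [0,2,2],"yaw": 0},{"hand": -1,"delta_pos": [0,2,2],"yaw": 0}]'

```text
clock: 5.25
position: [587.6, 245.7, 36.3]
ee_rot: [-0.0, 1.0, 0.001, 0.001]
contact_force: [-0.7, 2.3, 5.5]
gripper_width: 31.7
grasp_force: 59.8
```

Emit:
apply_moves --rows '[{"hand": -1,"delta_pos": [0,0,-5],"yaw": 0},{"hand": -1,"delta_pos": [0,0,-15],"yaw": 0},{"hand": -1,"delta_pos": [0,0,-30],"yaw": 0},{"hand": -1,"delta_pos": [0,0,-55],"yaw": 0},{"hand": -1,"delta_pos": [0,0,-80],"yaw": 0},{"hand": -1,"delta_pos": [0,0,-90],"yaw": 0},{"hand": -1,"delta_pos": [0,0,-90],"yaw": 0}]'

```text
clock: 5.83
position: [588.1, 245.4, 128.4]
ee_rot: [-0.0, 1.0, 0.001, 0.002]
contact_force: [0.6, -0.0, -1.6]
gripper_width: 32.1
grasp_force: 59.6
```

```bash
python3 - <<'E'
from h import *
S=cam('scene');s=read_state();print(s['position'],s['gripper_width'],s['grasp_force'])
a=cv2.resize(S['pixels'][120:210,290:390,::-1],None,fx=6,fy=6,interpolation=2)
cv2.imwrite('pics/c4.png',a)
E
```

```text
[586.90809226 244.87440815 126.12046839] 32.14521722694152 59.61840139265405
```

View pics/c4.png

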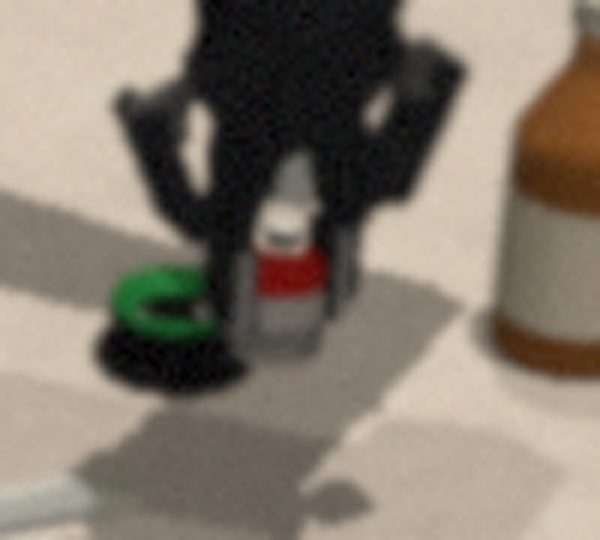

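Emit:
apply_moves --rows '[{"hand": -1,"delta_pos": [-1,-15,0],"yaw": 0},{"hand": -1,"delta_pos": [-3,-45,0],"yaw": 0},{"hand": -1,"delta_pos": [-5,-82,0],"yaw": 0},{"hand": -1,"delta_pos": [-7,-120,0],"yaw": 0},{"hand": -1,"delta_pos": [-9,-160,0],"yaw": 0},{"hand": -1,"delta_pos": [-11,-200,0],"yaw": 0},{"hand": -1,"delta_pos": [-12,-240,0],"yaw": 0},{"hand": -1,"delta_pos": [-13,-275,0],"yaw": 0},{"hand": -1,"delta_pos": [-14,-305,0],"yaw": 0},{"hand": -1,"delta_pos": [-15,-325,0],"yaw": 0},{"hand": -1,"delta_pos": [-15.5,-338,0],"yaw": 0},{"hand": -1,"delta_pos": [-15.5,-338,0],"yaw": 0}]'

```text
clock: 6.88
position: [600.9, -95.9, 123.4]
ee_rot: [0.002, 1.0, -0.0, -0.002]
contact_force: [1.0, 1.0, -1.5]
gripper_width: 31.9
grasp_force: 59.7
```

Emit:
apply_moves --rows '[{"hand": -1,"delta_pos": [0,0,20],"yaw": 0},{"hand": -1,"delta_pos": [0,0,40],"yaw": 0},{"hand": -1,"delta_pos": [0,0,60],"yaw": 0},{"hand": -1,"delta_pos": [0,0,70],"yaw": 0},{"hand": -1,"delta_pos": [0,0,75],"yaw": 0},{"hand": -1,"delta_pos": [0,0,75],"yaw": 0}]'

```text
clock: 7.38
position: [601.6, -92.6, 48.9]
ee_rot: [-0.0, 1.0, -0.0, -0.002]
contact_force: [-0.6, 1.2, -0.9]
gripper_width: 31.9
grasp_force: 59.7
```

```bash
python3 - <<'E'
from h import *
S=cam('scene');s=read_state();print(s['position'],s['gripper_width'],s['grasp_force'])
a=cv2.resize(S['pixels'][180:270,145:245,::-1],None,fx=6,fy=6,interpolation=2)
cv2.imwrite('pics/c5.png',a)
E
```

```text
[602.42635027 -92.67729491  50.09664544] 31.96669592933512 59.722623507259414
```

View pics/c5.png

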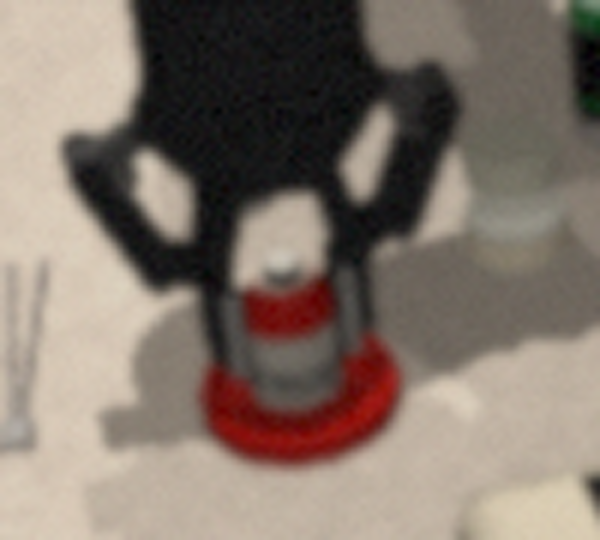

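Emit:
apply_moves --rows '[{"hand": -1,"delta_pos": [0,0,4],"yaw": 0},{"hand": -1,"delta_pos": [0,0,7],"yaw": 0},{"hand": -1,"delta_pos": [0,0,8],"yaw": 0},{"hand": -1,"delta_pos": [0,0,8],"yaw": 0}]'

```text
clock: 7.77
position: [602.4, -93.1, 42.6]
ee_rot: [0.0, 1.0, 0.0, 0.0]
contact_force: [-0.1, 0.7, -0.6]
gripper_width: 31.8
grasp_force: 59.7
```

Emit:
apply_moves --rows '[{"hand": -1,"delta_pos": [0,0,1],"yaw": 0},{"hand": -1,"delta_pos": [0,0,1],"yaw": 0}]'

```text
clock: 7.93
position: [602.5, -93.1, 41.5]
ee_rot: [0.0, 1.0, 0.0, 0.0]
contact_force: [-0.5, 0.5, -2.9]
gripper_width: 32.1
grasp_force: 59.7
```

Emit:
apply_moves --rows '[{"hand": -1,"delta_pos": [0,0,1],"yaw": 0},{"hand": -1,"delta_pos": [0,0,1],"yaw": 0}]'

```text
clock: 8.1
position: [602.4, -93.1, 40.4]
ee_rot: [0.0, 1.0, 0.0, 0.0]
contact_force: [-0.4, 0.1, -1.5]
gripper_width: 31.9
grasp_force: 59.7
```

Down a little more with an immediate check, then release.

Emit:
apply_moves --rows '[{"hand": -1,"delta_pos": [0,0,0.8],"yaw": 0},{"hand": -1,"delta_pos": [0,0,0.8],"yaw": 0}]'

```text
clock: 8.27
position: [602.5, -93.1, 40.3]
ee_rot: [-0.0, 1.0, -0.0, 0.0]
contact_force: [-2.1, 0.8, 3.7]
gripper_width: 32.0
grasp_force: 60.3
```

Emit:
apply_moves --rows '[{"hand": -0.2,"delta_pos": [0,0,0],"yaw": 0},{"hand": -0.1,"delta_pos": [0,0,0],"yaw": 0},{"hand": 0.05,"delta_pos": [0,0,0],"yaw": 0},{"hand": 0.2,"delta_pos": [0,0,0],"yaw": 0},{"hand": 0.2,"delta_pos": [0,0,0],"yaw": 0},{"hand": 0.3,"delta_pos": [0,0,-10],"yaw": 0},{"hand": 0.4,"delta_pos": [0,0,-30],"yaw": 0},{"hand": 0.6,"delta_pos": [0,0,-60],"yaw": 0},{"hand": 0.6,"delta_pos": [0,0,-90],"yaw": 0},{"hand": 0.6,"delta_pos": [0,0,-90],"yaw": 0}]'

```text
clock: 9.1
position: [606.5, -93.3, 137.2]
ee_rot: [-0.001, 1.0, -0.0, 0.007]
contact_force: [1.0, -0.2, 0.9]
gripper_width: 68.3
grasp_force: 0.0
```

Emit:
apply_moves --rows '[{"hand": 0.6,"delta_pos": [-2.5,-40,0],"yaw": 0},{"hand": 0.6,"delta_pos": [-2.5,-80,0],"yaw": 0},{"hand": 0.6,"delta_pos": [-2.5,-120,0],"yaw": 0},{"hand": 0.6,"delta_pos": [-2.5,-150,0],"yaw": 0},{"hand": 0.6,"delta_pos": [-2.5,-162,0],"yaw": 0},{"hand": 0.6,"delta_pos": [-2.5,-162,30],"yaw": 0},{"hand": 0.6,"delta_pos": [-2.5,-162,60],"yaw": 0},{"hand": 0.6,"delta_pos": [-2.5,-162,80],"yaw": 0},{"hand": 0.6,"delta_pos": [-2.5,-162,89],"yaw": 0},{"hand": 0.6,"delta_pos": [-2.5,-162,94],"yaw": 0},{"hand": 0.6,"delta_pos": [-2.5,-162,94],"yaw": 0}]'

```text
clock: 10.02
position: [605.0, -254.7, 35.3]
ee_rot: [-0.0, 1.0, -0.0, -0.0]
contact_force: [-0.5, -0.0, 0.2]
gripper_width: 68.1
grasp_force: 0.0
```

```bash
python3 - <<'E'
from h import *
S=cam('scene');s=read_state();print(s['position'],s['gripper_width'],s['grasp_force'])
a=cv2.resize(S['pixels'][190:280,70:210,::-1],None,fx=5.5,fy=5.5,interpolation=2)
cv2.imwrite('pics/c6.png',a)
E
```

```text
[ 605.67320045 -254.90314533   36.41153287] 68.02213362012407 0.0
```

View pics/c6.png

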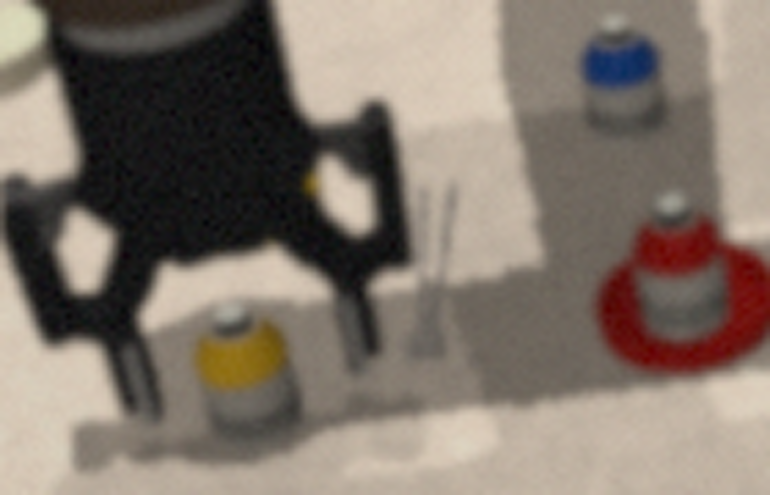

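Emit:
apply_moves --rows '[{"hand": 0.3,"delta_pos": [0,0,0],"yaw": 0},{"hand": 0.1,"delta_pos": [0,0,0],"yaw": 0},{"hand": -0.1,"delta_pos": [0,0,0],"yaw": 0},{"hand": -0.3,"delta_pos": [0,0,0],"yaw": 0},{"hand": -0.6,"delta_pos": [0,0,0],"yaw": 0},{"hand": -1,"delta_pos": [0,0,0],"yaw": 0},{"hand": -1,"delta_pos": [0,0,0],"yaw": 0},{"hand": -1,"delta_pos": [0,0,0],"yaw": 0},{"hand": -1,"delta_pos": [0,0,-8],"yaw": 0},{"hand": -1,"delta_pos": [0,0,-25],"yaw": 0},{"hand": -1,"delta_pos": [0,0,-50],"yaw": 0},{"hand": -1,"delta_pos": [0,0,-60],"yaw": 0}]'

```text
clock: 11.07
position: [605.9, -255.4, 98.3]
ee_rot: [-0.0, 1.0, -0.001, 0.002]
contact_force: [0.9, -0.3, -1.5]
gripper_width: 31.8
grasp_force: 59.7
```

Emit:
apply_moves --rows '[{"hand": -1,"delta_pos": [15,0,0],"yaw": 0},{"hand": -1,"delta_pos": [45,0,0],"yaw": 0},{"hand": -1,"delta_pos": [80,-1,0],"yaw": 0},{"hand": -1,"delta_pos": [112,-2,0],"yaw": 0},{"hand": -1,"delta_pos": [135,-2,0],"yaw": 0},{"hand": -1,"delta_pos": [143,-2,0],"yaw": 0},{"hand": -1,"delta_pos": [143,-2,10],"yaw": 0},{"hand": -1,"delta_pos": [143,-2,25],"yaw": 0},{"hand": -1,"delta_pos": [143,-2,40],"yaw": 0},{"hand": -1,"delta_pos": [143,-2,48],"yaw": 0},{"hand": -1,"delta_pos": [143,-2,48],"yaw": 0}]'

```text
clock: 11.98
position: [461.5, -256.7, 45.2]
ee_rot: [0.0, 1.0, 0.001, -0.002]
contact_force: [-0.4, 0.9, -1.3]
gripper_width: 32.4
grasp_force: 59.6
```

```bash
python3 - <<'E'
from h import *
S=cam('scene');s=read_state();print(s['position'],s['gripper_width'],s['grasp_force'])
a=cv2.resize(S['pixels'][170:250,60:200,::-1],None,fx=5.5,fy=5.5,interpolation=2)
cv2.imwrite('pics/c7.png',a)
E
```

```text
[ 462.07582925 -256.94508332   46.34227457] 31.680238752633787 59.639206894207746
```

View pics/c7.png

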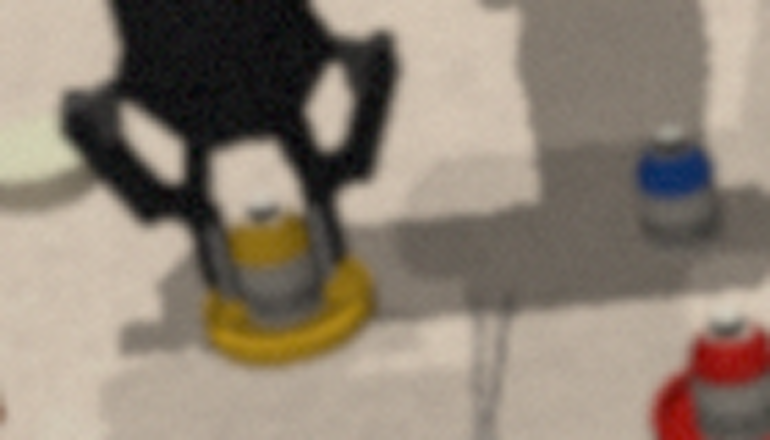

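Emit:
apply_moves --rows '[{"hand": -1,"delta_pos": [0,0,3],"yaw": 0},{"hand": -1,"delta_pos": [0,0,5],"yaw": 0},{"hand": -1,"delta_pos": [0,0,5],"yaw": 0}]'

```text
clock: 12.28
position: [462.2, -257.1, 42.7]
ee_rot: [-0.0, 1.0, -0.0, 0.0]
contact_force: [-0.7, -0.7, -1.9]
gripper_width: 31.6
grasp_force: 59.6
```

Emit:
apply_moves --rows '[{"hand": -1,"delta_pos": [0,0,0.8],"yaw": 0},{"hand": -1,"delta_pos": [0,0,0.8],"yaw": 0}]'

```text
clock: 12.45
position: [462.1, -257.1, 42.1]
ee_rot: [0.0, 1.0, -0.0, 0.0]
contact_force: [0.5, 0.3, -1.7]
gripper_width: 31.9
grasp_force: 59.6
```

Emit:
apply_moves --rows '[{"hand": -1,"delta_pos": [0,0,1],"yaw": 0},{"hand": -1,"delta_pos": [0,0,1],"yaw": 0}]'

```text
clock: 12.62
position: [462.2, -257.2, 41.2]
ee_rot: [-0.0, 1.0, -0.0, 0.0]
contact_force: [-0.6, 0.7, 0.4]
gripper_width: 31.8
grasp_force: 59.8
```

Emit:
apply_moves --rows '[{"hand": -1,"delta_pos": [0,0,0.6],"yaw": 0},{"hand": -1,"delta_pos": [0,0,0.6],"yaw": 0}]'

```text
clock: 12.78
position: [462.2, -257.2, 41.2]
ee_rot: [-0.0, 1.0, -0.0, 0.0]
contact_force: [-1.2, 1.0, 5.2]
gripper_width: 31.5
grasp_force: 60.5
```

Emit:
apply_moves --rows '[{"hand": -0.2,"delta_pos": [0,0,0],"yaw": 0},{"hand": -0.1,"delta_pos": [0,0,0],"yaw": 0},{"hand": 0.05,"delta_pos": [0,0,0],"yaw": 0},{"hand": 0.2,"delta_pos": [0,0,0],"yaw": 0},{"hand": 0.2,"delta_pos": [0,0,0],"yaw": 0},{"hand": 0.3,"delta_pos": [0,0,-10],"yaw": 0},{"hand": 0.4,"delta_pos": [0,0,-30],"yaw": 0},{"hand": 0.6,"delta_pos": [0,0,-60],"yaw": 0},{"hand": 0.6,"delta_pos": [0,0,-90],"yaw": 0},{"hand": 0.6,"delta_pos": [0,0,-90],"yaw": 0}]'

```text
clock: 13.62
position: [465.6, -258.4, 136.8]
ee_rot: [-0.001, 1.0, -0.002, 0.006]
contact_force: [1.0, -0.2, 0.4]
gripper_width: 68.6
grasp_force: 0.0
```

Emit:
apply_moves --rows '[{"hand": 0.6,"delta_pos": [0,40,0],"yaw": 0},{"hand": 0.6,"delta_pos": [0,80,0],"yaw": 0},{"hand": 0.6,"delta_pos": [0,120,0],"yaw": 0},{"hand": 0.6,"delta_pos": [0,155,0],"yaw": 0},{"hand": 0.6,"delta_pos": [0,171,0],"yaw": 0},{"hand": 0.6,"delta_pos": [0,171,30],"yaw": 0},{"hand": 0.6,"delta_pos": [0,171,60],"yaw": 0},{"hand": 0.6,"delta_pos": [0,171,80],"yaw": 0},{"hand": 0.6,"delta_pos": [0,171,89],"yaw": 0},{"hand": 0.6,"delta_pos": [0,171,94],"yaw": 0},{"hand": 0.6,"delta_pos": [0,171,94],"yaw": 0}]'

```text
clock: 14.53
position: [462.0, -86.2, 36.0]
ee_rot: [-0.0, 1.0, -0.0, -0.0]
contact_force: [0.0, 0.5, 0.4]
gripper_width: 68.3
grasp_force: 0.0
```

```bash
python3 - <<'E'
from h import *
S=cam('scene');s=read_state();print(s['position'],s['gripper_width'],s['grasp_force'])
a=cv2.resize(S['pixels'][160:260,80:220,::-1],None,fx=5.5,fy=5.5,interpolation=2)
cv2.imwrite('pics/c8.png',a)
E
```

```text
[462.49680484 -86.13539827  36.6926124 ] 68.59203290143073 0.0
```

View pics/c8.png

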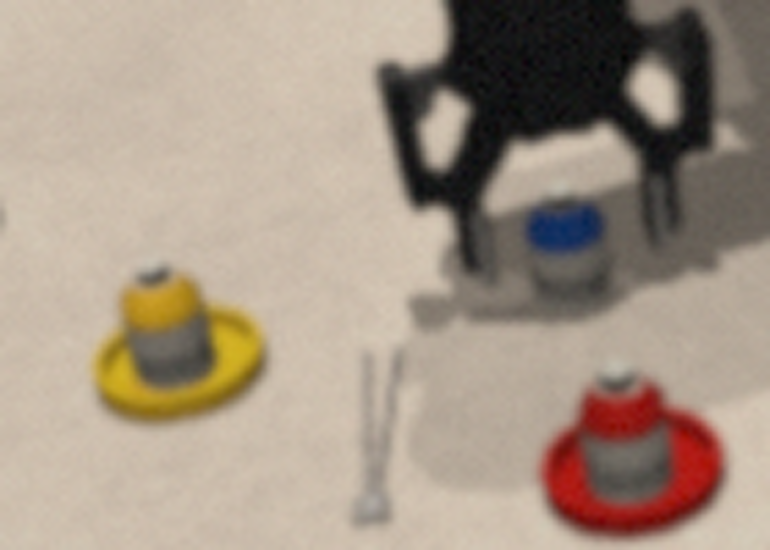

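Emit:
apply_moves --rows '[{"hand": 0.3,"delta_pos": [0,0,0],"yaw": 0},{"hand": 0.1,"delta_pos": [0,0,0],"yaw": 0},{"hand": -0.1,"delta_pos": [0,0,0],"yaw": 0},{"hand": -0.3,"delta_pos": [0,0,0],"yaw": 0},{"hand": -0.6,"delta_pos": [0,0,0],"yaw": 0},{"hand": -1,"delta_pos": [0,0,0],"yaw": 0},{"hand": -1,"delta_pos": [0,0,0],"yaw": 0},{"hand": -1,"delta_pos": [0,0,0],"yaw": 0},{"hand": -1,"delta_pos": [0,0,-8],"yaw": 0},{"hand": -1,"delta_pos": [0,0,-30],"yaw": 0},{"hand": -1,"delta_pos": [0,0,-60],"yaw": 0},{"hand": -1,"delta_pos": [0,0,-90],"yaw": 0}]'

```text
clock: 15.58
position: [460.9, -86.2, 127.1]
ee_rot: [0.0, 1.0, -0.0, -0.001]
contact_force: [1.2, -0.2, -1.4]
gripper_width: 31.7
grasp_force: 59.8
```

Emit:
apply_moves --rows '[{"hand": -1,"delta_pos": [0,0,-25],"yaw": 0},{"hand": -1,"delta_pos": [-15,15,-30],"yaw": 0},{"hand": -1,"delta_pos": [-40,39,-30],"yaw": 0},{"hand": -1,"delta_pos": [-68,66,-30],"yaw": 0},{"hand": -1,"delta_pos": [-96,93,-30],"yaw": 0},{"hand": -1,"delta_pos": [-124,121,-30],"yaw": 0},{"hand": -1,"delta_pos": [-150,146,-30],"yaw": 0},{"hand": -1,"delta_pos": [-166,162,-30],"yaw": 0},{"hand": -1,"delta_pos": [-171,167,-30],"yaw": 0},{"hand": -1,"delta_pos": [-171,167,0],"yaw": 0},{"hand": -1,"delta_pos": [-171,167,20],"yaw": 0},{"hand": -1,"delta_pos": [-171,167,20],"yaw": 0}]'

```text
clock: 16.58
position: [628.9, 79.9, 101.4]
ee_rot: [0.001, 1.0, -0.001, -0.005]
contact_force: [-1.0, 0.1, -2.5]
gripper_width: 31.9
grasp_force: 59.8
```

Emit:
apply_moves --rows '[{"hand": -1,"delta_pos": [0,0,20],"yaw": 0},{"hand": -1,"delta_pos": [0,0,40],"yaw": 0},{"hand": -1,"delta_pos": [0,0,55],"yaw": 0},{"hand": -1,"delta_pos": [0,0,60],"yaw": 0},{"hand": -1,"delta_pos": [0,0,60],"yaw": 0}]'

```text
clock: 17.0
position: [632.2, 80.3, 45.9]
ee_rot: [0.0, 1.0, -0.0, -0.001]
contact_force: [0.4, 0.7, -2.0]
gripper_width: 31.8
grasp_force: 59.8
```

```bash
python3 - <<'E'
from h import *
S=cam('scene');s=read_state();print(s['position'],s['gripper_width'],s['grasp_force'])
a=cv2.resize(S['pixels'][150:260,200:340,::-1],None,fx=5.4,fy=5.4,interpolation=2)
cv2.imwrite('pics/c9.png',a)
E
```

```text
[633.08168407  80.64674683  47.03452324] 31.847160831094268 59.841917355079204
```

View pics/c9.png

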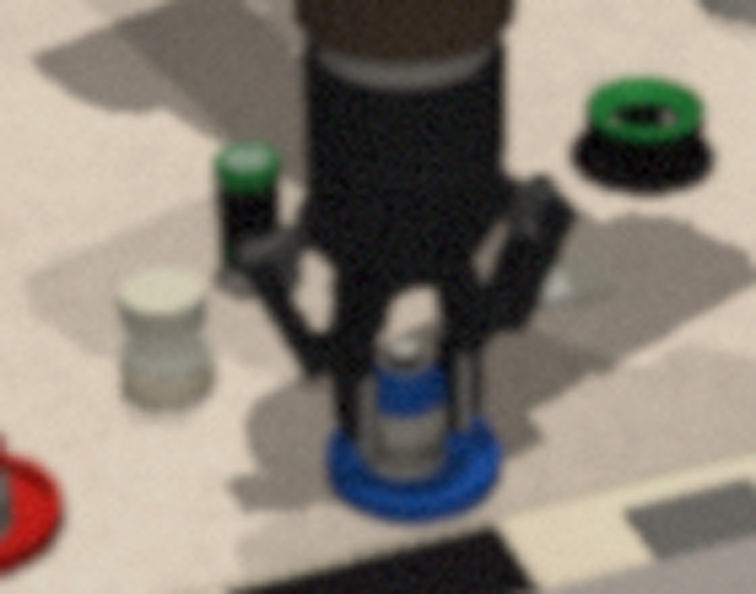

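Emit:
apply_moves --rows '[{"hand": -1,"delta_pos": [0,0,3],"yaw": 0},{"hand": -1,"delta_pos": [0,0,5.3],"yaw": 0},{"hand": -1,"delta_pos": [0,0,5.3],"yaw": 0},{"hand": -1,"delta_pos": [0,0,5.3],"yaw": 0}]'

```text
clock: 17.38
position: [633.1, 81.0, 41.5]
ee_rot: [-0.0, 1.0, 0.0, 0.0]
contact_force: [-0.5, 0.8, -1.2]
gripper_width: 32.2
grasp_force: 59.9
```

Emit:
apply_moves --rows '[{"hand": -1,"delta_pos": [0,0,0.8],"yaw": 0},{"hand": -1,"delta_pos": [0,0,0.8],"yaw": 0}]'

```text
clock: 17.55
position: [633.1, 81.0, 41.4]
ee_rot: [-0.0, 1.0, -0.0, 0.0]
contact_force: [-1.7, -0.2, 4.2]
gripper_width: 31.5
grasp_force: 60.6
```

```bash
python3 - <<'E'
from h import *
S=cam('scene')
for n,rc,z in [('lens',(179.6,245.7),66),('mount',(170.4,319.4),33)]:
    print(n,atz(S,rc,z),atz(S,(rc[0]-1.3,rc[1]-2.6),z))
print([atz(S,r,8) for r in [(234.9,276.1),(233.6,273.5)]])
E
```

```text
lens [481.29937687  66.09916157] [473.04394883  62.26203436]
mount [453.15886865 275.56046467] [444.26548611 272.39548583]
[array([637.79888431,  81.7505755 ]), array([631.3684748 ,  78.19556285])]
```

Emit:
apply_moves --rows '[{"hand": -0.2,"delta_pos": [0,0,0],"yaw": 0},{"hand": -0.1,"delta_pos": [0,0,0],"yaw": 0},{"hand": 0.05,"delta_pos": [0,0,0],"yaw": 0},{"hand": 0.2,"delta_pos": [0,0,0],"yaw": 0},{"hand": 0.2,"delta_pos": [0,0,0],"yaw": 0},{"hand": 0.3,"delta_pos": [0,0,-10],"yaw": 0},{"hand": 0.4,"delta_pos": [0,0,-30],"yaw": 0},{"hand": 0.5,"delta_pos": [0,0,-70],"yaw": 0},{"hand": 0.5,"delta_pos": [0,0,-109],"yaw": 0},{"hand": 0.5,"delta_pos": [0,0,-109],"yaw": 0}]'

```text
clock: 18.43
position: [637.9, 81.9, 159.2]
ee_rot: [-0.001, 1.0, 0.002, 0.009]
contact_force: [0.9, 0.4, 1.0]
gripper_width: 63.7
grasp_force: 0.0
```

Emit:
apply_moves --rows '[{"hand": 0.5,"delta_pos": [40,-4,0],"yaw": 0},{"hand": 0.5,"delta_pos": [80,-8,0],"yaw": 0},{"hand": 0.5,"delta_pos": [120,-12,0],"yaw": 0},{"hand": 0.5,"delta_pos": [150,-16,0],"yaw": 0},{"hand": 0.5,"delta_pos": [159,-17,0],"yaw": 0},{"hand": 0.5,"delta_pos": [159,-17,15],"yaw": 0},{"hand": 0.5,"delta_pos": [159,-17,25],"yaw": 0},{"hand": 0.5,"delta_pos": [159,-17,30],"yaw": 0},{"hand": 0.5,"delta_pos": [159,-17,30],"yaw": 0}]'

```text
clock: 19.18
position: [473.8, 63.9, 118.6]
ee_rot: [0.0, 1.0, -0.0, -0.001]
contact_force: [0.2, -0.2, 0.4]
gripper_width: 64.2
grasp_force: 0.0
```

```bash
python3 - <<'E'
from h import *
S=cam('scene');T=cam('top');s=read_state();print(s['position'],s['gripper_width'],s['grasp_force'])
a=cv2.resize(S['pixels'][130:240,200:340,::-1],None,fx=5.4,fy=5.4,interpolation=2)
cv2.imwrite('pics/c10.png',a)
E
```

```text
[474.56381772  64.11020873 119.41202367] 64.27472180731898 0.0
```

View pics/c10.png

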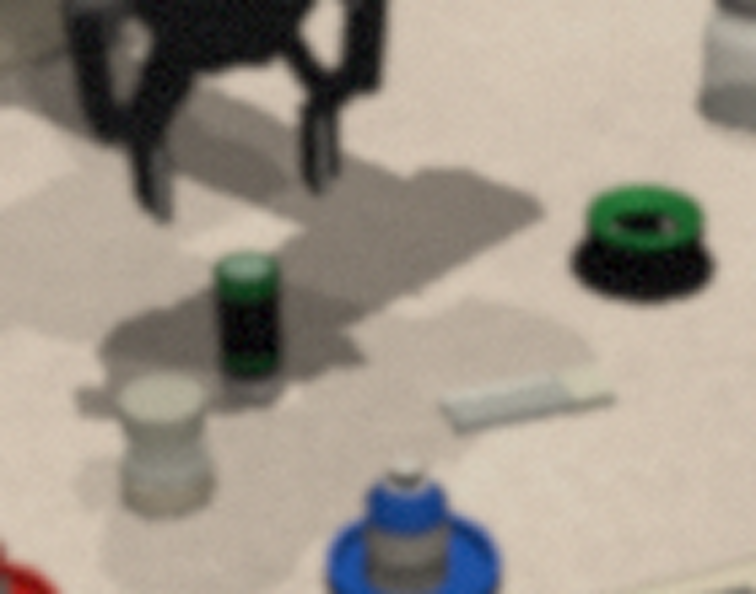

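```bash
cat >> h.py <<'E'
def proj(c,p):
    K=np.array([[c['fx'],0,c['cx']],[0,c['fy'],c['cy']],[0,0,1.]]); M=R.from_quat(c['rotation']).as_matrix().T
    return cv2.projectPoints(np.array([p],float),cv2.Rodrigues(M)[0],-M@np.array(c['xyz']),K,np.array(c['dist']))[0][0,0]
E
python3 - <<'E'
from h import *
S=cam('scene')
for p in [(474.5,64,94.4),(474.5,64,66),(484.5,64,66),(474.5,74,66),(588,245,123.7),(588,245,52),(602.5,-93,12),(441,275,33)]: print(p,proj(S,p))
E
```

```text
(474.5, 64, 94.4) [243.44768862 167.9705952 ]
(474.5, 64, 66) [243.97993042 178.44449514]
(484.5, 64, 66) [245.27632393 180.39462573]
(474.5, 74, 66) [247.95844886 177.65754836]
(588, 245, 123.7) [335.76619015 164.27529726]
(588, 245, 52) [333.76719212 191.66197615]
(602.5, -93, 12) [193.28687873 242.32501103]
(441, 275, 33) [317.14775208 168.36729456]
```

Emit:
apply_moves --rows '[{"hand": 0.5,"delta_pos": [-1,0,20],"yaw": 0},{"hand": 0.5,"delta_pos": [-1,0,38],"yaw": 0},{"hand": 0.5,"delta_pos": [-1,0,52],"yaw": 0},{"hand": 0.5,"delta_pos": [-1,0,61],"yaw": 0},{"hand": 0.5,"delta_pos": [-1,0,61],"yaw": 0},{"hand": 0.5,"delta_pos": [-1,0,61],"yaw": 0}]'

```text
clock: 19.83
position: [475.3, 64.0, 58.2]
ee_rot: [-0.0, 1.0, -0.0, 0.0]
contact_force: [-0.1, 1.5, 0.6]
gripper_width: 63.9
grasp_force: 0.0
```

```bash
python3 - <<'E'
from h import *
S=cam('scene');s=read_state();print(s['position'],s['gripper_width'],s['contact_force'])
a=cv2.resize(S['pixels'][150:220,200:300,::-1],None,fx=7,fy=7,interpolation=2)
cv2.imwrite('pics/c11.png',a)
E
```

```text
[475.67370097  64.20555871  58.73736863] 64.17240778514865 [-0.30475844 -0.5567196  -0.34110354]
```

View pics/c11.png

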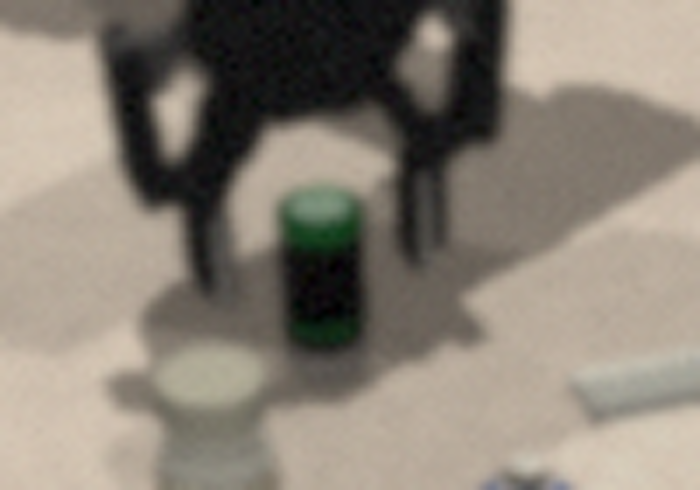

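Emit:
apply_moves --rows '[{"hand": 0.3,"delta_pos": [0,0,0],"yaw": 0},{"hand": 0.1,"delta_pos": [0,0,0],"yaw": 0},{"hand": -0.1,"delta_pos": [0,0,0],"yaw": 0},{"hand": -0.3,"delta_pos": [0,0,0],"yaw": 0},{"hand": -0.6,"delta_pos": [0,0,0],"yaw": 0},{"hand": -1,"delta_pos": [0,0,0],"yaw": 0},{"hand": -1,"delta_pos": [0,0,0],"yaw": 0},{"hand": -1,"delta_pos": [0,0,0],"yaw": 0},{"hand": -1,"delta_pos": [0,0,-8],"yaw": 0},{"hand": -1,"delta_pos": [0,0,-30],"yaw": 0},{"hand": -1,"delta_pos": [0,0,-50],"yaw": 0},{"hand": -1,"delta_pos": [0,0,-60],"yaw": 0}]'

```text
clock: 20.88
position: [475.4, 63.9, 120.1]
ee_rot: [-0.0, 1.0, 0.0, 0.001]
contact_force: [0.3, 0.2, -1.1]
gripper_width: 28.3
grasp_force: 59.0
```

Emit:
apply_moves --rows '[{"hand": -1,"delta_pos": [3,15,0],"yaw": 0},{"hand": -1,"delta_pos": [7,45,0],"yaw": 0},{"hand": -1,"delta_pos": [12,80,0],"yaw": 0},{"hand": -1,"delta_pos": [17,115,0],"yaw": 0},{"hand": -1,"delta_pos": [22,150,0],"yaw": 0},{"hand": -1,"delta_pos": [27,180,0],"yaw": 0},{"hand": -1,"delta_pos": [30,200,0],"yaw": 0},{"hand": -1,"delta_pos": [32,210,0],"yaw": 0},{"hand": -1,"delta_pos": [32,211,0],"yaw": 0},{"hand": -1,"delta_pos": [32,211,8],"yaw": 0},{"hand": -1,"delta_pos": [32,211,16],"yaw": 0},{"hand": -1,"delta_pos": [32,211,16],"yaw": 0}]'

```text
clock: 21.88
position: [441.8, 272.4, 99.9]
ee_rot: [0.001, 1.0, -0.002, -0.002]
contact_force: [-0.9, -0.3, -1.0]
gripper_width: 28.8
grasp_force: 59.1
```

```bash
python3 - <<'E'
from h import *
S=cam('scene');T=cam('top');s=read_state();print(s['position'],s['gripper_width'],s['contact_force'])
a=cv2.resize(S['pixels'][110:200,270:370,::-1],None,fx=6,fy=6,interpolation=2)
cv2.imwrite('pics/c12.png',a)
p=s['position']
print(proj(S,[p[0],p[1],p[2]-58.5]),proj(S,[p[0],p[1],33]))
E
```

```text
[442.74421668 273.36660523 101.28225144] 28.33245784932272 [-0.42490796 -1.11234164 -1.29988842]
[317.03522274 165.48081103] [316.87888525 168.7748027 ]
```

View pics/c12.png

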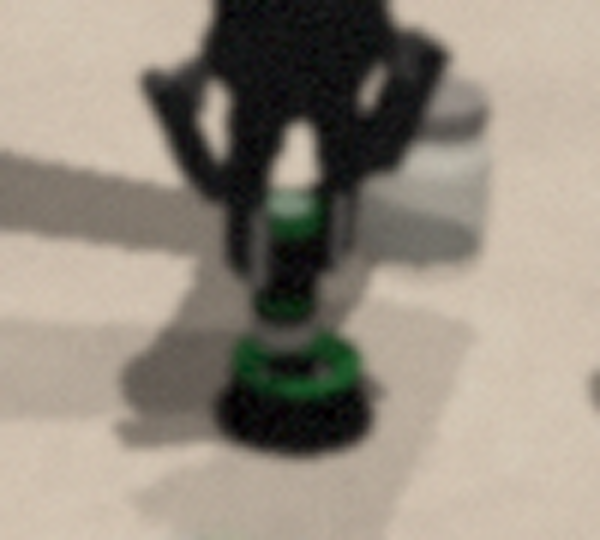

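Emit:
apply_moves --rows '[{"hand": -1,"delta_pos": [1,2,0],"yaw": 0},{"hand": -1,"delta_pos": [1,2,6],"yaw": 0},{"hand": -1,"delta_pos": [1,2,11],"yaw": 0},{"hand": -1,"delta_pos": [1,2,15],"yaw": 0},{"hand": -1,"delta_pos": [1,2,17],"yaw": 0},{"hand": -1,"delta_pos": [1,2,17],"yaw": 0}]'

```text
clock: 22.48
position: [441.6, 276.6, 84.3]
ee_rot: [0.0, 1.0, -0.001, -0.001]
contact_force: [-0.1, 0.3, -1.5]
gripper_width: 28.3
grasp_force: 59.1
```

Emit:
apply_moves --rows '[{"hand": -1,"delta_pos": [0,0,1.5],"yaw": 0},{"hand": -1,"delta_pos": [0,0,3],"yaw": 0},{"hand": -1,"delta_pos": [0,0,3],"yaw": 0}]'

```text
clock: 22.73
position: [441.8, 276.9, 81.9]
ee_rot: [-0.0, 1.0, -0.0, -0.0]
contact_force: [-0.1, 0.1, -0.7]
gripper_width: 28.3
grasp_force: 59.1
```

Emit:
apply_moves --rows '[{"hand": -1,"delta_pos": [0,0,1.5],"yaw": 0},{"hand": -1,"delta_pos": [0,0,3],"yaw": 0},{"hand": -1,"delta_pos": [0,0,3],"yaw": 0}]'

```text
clock: 22.98
position: [442.1, 277.2, 79.3]
ee_rot: [-0.0, 1.0, 0.0, 0.0]
contact_force: [-1.0, 1.1, 0.6]
gripper_width: 28.3
grasp_force: 59.3
```

Emit:
apply_moves --rows '[{"hand": -1,"delta_pos": [0,0,1],"yaw": 0},{"hand": -1,"delta_pos": [0,0,2],"yaw": 0},{"hand": -1,"delta_pos": [0,0,2],"yaw": 0}]'

```text
clock: 23.23
position: [442.3, 277.7, 78.5]
ee_rot: [-0.0, 1.0, 0.001, 0.001]
contact_force: [-3.6, 1.3, 9.5]
gripper_width: 28.6
grasp_force: 59.9
```

Emit:
apply_moves --rows '[{"hand": -1,"delta_pos": [1,0.5,-1],"yaw": 0},{"hand": -1,"delta_pos": [2,0.7,-1],"yaw": 0},{"hand": -1,"delta_pos": [2,0.7,0],"yaw": 0},{"hand": -1,"delta_pos": [2,0.7,0],"yaw": 0}]'

```text
clock: 23.57
position: [440.1, 278.1, 77.0]
ee_rot: [-0.0, 1.0, 0.0, 0.0]
contact_force: [-0.1, 1.3, -0.3]
gripper_width: 28.8
grasp_force: 59.2
```

Emit:
apply_moves --rows '[{"hand": -1,"delta_pos": [0,0.5,1],"yaw": 0},{"hand": -1,"delta_pos": [0,0.5,2],"yaw": 0},{"hand": -1,"delta_pos": [0,0.5,2],"yaw": 0}]'

```text
clock: 23.82
position: [440.3, 278.4, 75.1]
ee_rot: [-0.0, 1.0, 0.0, 0.0]
contact_force: [0.3, 0.5, 0.2]
gripper_width: 29.0
grasp_force: 59.3
```

Emit:
apply_moves --rows '[{"hand": -1,"delta_pos": [0,0,1],"yaw": 0},{"hand": -1,"delta_pos": [0,0,2],"yaw": 0},{"hand": -1,"delta_pos": [0,0,2],"yaw": 0}]'

```text
clock: 24.07
position: [440.6, 278.6, 74.1]
ee_rot: [-0.0, 1.0, 0.001, 0.001]
contact_force: [-0.4, 0.3, 7.0]
gripper_width: 28.8
grasp_force: 59.7
```

Emit:
apply_moves --rows '[{"hand": -1,"delta_pos": [0,0,1],"yaw": 0},{"hand": -1,"delta_pos": [0,0,2],"yaw": 0},{"hand": -1,"delta_pos": [0,0,3],"yaw": 0},{"hand": -1,"delta_pos": [0,0,3],"yaw": 0}]'

```text
clock: 24.4
position: [440.6, 279.2, 71.1]
ee_rot: [-0.0, 1.0, 0.001, 0.001]
contact_force: [-0.4, 3.5, 1.8]
gripper_width: 28.8
grasp_force: 59.7
```

Emit:
apply_moves --rows '[{"hand": -1,"delta_pos": [0,0.7,1],"yaw": 0},{"hand": -1,"delta_pos": [0,0.7,2.5],"yaw": 0},{"hand": -1,"delta_pos": [0,0.7,4],"yaw": 0},{"hand": -1,"delta_pos": [0,0.7,4],"yaw": 0}]'

```text
clock: 24.73
position: [439.7, 278.6, 65.0]
ee_rot: [0.0, 1.0, -0.0, -0.0]
contact_force: [1.7, 1.9, -5.6]
gripper_width: 28.5
grasp_force: 59.7
```

Emit:
apply_moves --rows '[{"hand": -1,"delta_pos": [0,0,1],"yaw": 0},{"hand": -1,"delta_pos": [0,0,2],"yaw": 0},{"hand": -1,"delta_pos": [0,0,2],"yaw": 0}]'

```text
clock: 24.98
position: [440.0, 278.7, 64.7]
ee_rot: [-0.0, 1.0, -0.0, -0.0]
contact_force: [-1.3, 0.2, 6.4]
gripper_width: 28.6
grasp_force: 60.5
```

Emit:
apply_moves --rows '[{"hand": -1,"delta_pos": [0,0,1],"yaw": 0},{"hand": -1,"delta_pos": [0,0,2],"yaw": 0},{"hand": -1,"delta_pos": [0,0,2],"yaw": 0}]'

```text
clock: 25.23
position: [440.3, 278.8, 64.5]
ee_rot: [-0.001, 1.0, -0.0, 0.0]
contact_force: [-4.4, -1.9, 16.9]
gripper_width: 28.6
grasp_force: 61.2
```

Firmly seated. I back off the load, release and lift.

Emit:
apply_moves --rows '[{"hand": -1,"delta_pos": [0,0,-2.5],"yaw": 0},{"hand": -1,"delta_pos": [0,0,-2.5],"yaw": 0},{"hand": -0.2,"delta_pos": [0,0,-2.5],"yaw": 0},{"hand": 0,"delta_pos": [0,0,-2.5],"yaw": 0},{"hand": 0.2,"delta_pos": [0,0,-2.5],"yaw": 0},{"hand": 0.3,"delta_pos": [0,0,-2.5],"yaw": 0},{"hand": 0.3,"delta_pos": [0,0,-10],"yaw": 0},{"hand": 0.3,"delta_pos": [0,0,-30],"yaw": 0},{"hand": 0.3,"delta_pos": [0,0,-60],"yaw": 0},{"hand": 0.3,"delta_pos": [0,0,-100],"yaw": 0},{"hand": 0.3,"delta_pos": [0,0,-140],"yaw": 0},{"hand": 0.3,"delta_pos": [0,0,-140],"yaw": 0}]'

```text
clock: 26.23
position: [443.4, 281.7, 211.2]
ee_rot: [-0.001, 1.0, 0.005, 0.007]
contact_force: [0.4, 1.8, 0.9]
gripper_width: 55.4
grasp_force: 0.0
```

```bash
python3 - <<'E'
from h import *
S=cam('scene');s=read_state();print(s['position'],s['gripper_width'],s['contact_force'])
a=cv2.resize(S['pixels'][110:280,90:400,::-1],None,fx=2.5,fy=2.5,interpolation=2)[:,:775]
cv2.imwrite('pics/c13.png',a)
top=[439.7,278.7,72]; print(proj(S,top),proj(S,[439.7,278.7,75]))
E
```

```text
[441.7384827  280.57291542 207.39462498] 55.429790223585044 [-0.12922879  0.49529306 -0.21442307]
[318.84702793 154.62197399] [318.89740942 153.58186932]
```

View pics/c13.png

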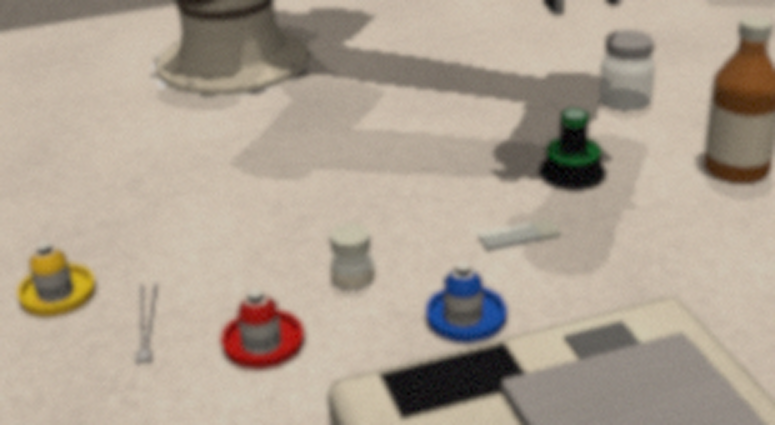

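The final view shows the three objectives upright in their own dishes, and the pot and bottle look unmoved. The lens top is at about (col 320, row 155), where a seated lens should appear.

```bash
python3 -c "
from bench import workorder; print(workorder.job_done())"
```

```text
the job is handed in; nothing more can be done
None
```

The job is handed in (the hand-in returned no verdict): the red, yellow and blue objectives stand upright in their own dishes, the lens snapped down onto its seat in the mount, and the last picture shows the pot and bottle where they were.

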